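# Close the slide chamber

### The job

The blue lid of the slide staining chamber was left lying askew on the chamber's rim. Slide it square over the mouth, without ever lifting it clear or tipping it off, so that its underside lip drops into the mouth, then press it firmly down against the stiff rubber seal until it sits level and flush on the rim all round. Leave the things around it where they are.

Things in the scene. Friction and masses are not known exactly. Their poses are not given: they have to be found in the camera images.
- chamber: grey slide chamber fixed to the table: a rectangular tray 160 mm (its x) by 210 mm (its y), 48 mm high, with a flat rim 30 mm wide all round and a rectangular mouth 100 mm (x) by 150 mm (y) in the middle; sharp-edged. Glass slides lie deep inside. Origin: centre of its underside, at table height; z up. It does not move when pushed
- lid: blue lid, loose, about 0.35 kg: plate 130 mm (its x) by 180 mm (its y), 8 mm thick, too wide to grasp, no handle; thin pale border line and white label on top. Under it a rectangular lip, 97 by 147 mm outside, stands down 10 mm and fits the mouth with 1.5 mm play each side (also after half a turn). Origin: centre of the plate's flat underside, 10 mm above the lip's foot; x, y along its sides
- lid_top (a point): centre of the lid's top face, where it can be pressed, 8 mm above the lid's origin. Its height over the table: 66 mm while the lip lies on the rim (it may start a little tilted, a corner of the lip in the mouth), 62 mm with the lip dropped in and lying on the seal, 56 mm when fully home, plate flush on the rim
- seal (a joint): how far the black rubber seal frame in the chamber's mouth has been pushed down, m: 0 untouched (its top 4 mm below the rim), 0.006 when the lid is fully home. It slides stiffly, stays where it is left, and needs roughly 11 to 14 N of pressing on the lid
- mailer: white plastic slide mailer lying flat near the chamber, 85 x 32 x 16 mm; origin under its centre, x along its length. To be left alone
- forceps: steel forceps lying flat near the chamber, 140 mm long, 7 mm high; origin under the middle, x along the length, tips to +x. To be left alone
- pen_cup: black cup, 76 mm across and 95 mm tall, with three pens sticking up to 150 mm; origin under its centre. To be left alone
- dropper: amber bottle with black cap, 48 mm across, 110 mm tall; origin under its centre. To be left alone
- mug: white mug, 80 mm across, 92 mm tall, handle at its +y; origin under its centre. To be left alone
- stain_jar: violet jar with white cap, 68 mm across, 85 mm tall; origin under its centre. To be left alone

How it is judged:
By the outcome, as a careful person would: the job done as asked, in the order asked, and still so for the second after the job is handed in, with the robot touching nothing.
It also fails if it takes over 58 s, if anything falls off the work surface, if the arm or the gripper's body presses on something with over 40 N, if the wrist force passes 120 N, or if a joint passes its speed limit or range.

### The arm

A 6-joint arm with a two-finger parallel gripper is mounted at the origin on the work surface. World frame = base frame: x ahead of the robot, y to its left, z up, the work surface at z = 0. Lengths are in mm, angles in rad, forces in N, time in s.
With the tool pointing down it reaches from about 300 to 775 mm from the base axis. Payload 14.6 kg.
Tool frame: the origin (TCP) lies at the very end of the fingers, on their centre line; the grasp point (between the pads) lies 19 mm behind it; z points along the fingers, y is the line along which they close (so a half turn about z gives the same grasp; the last joint's range is limited). The gripper opens to 94 mm and grips with 3 to 60 N. Pads are 16 mm wide; open, the fingers measure 119 mm over their backs; the gripper's body (75 mm by 177 mm) begins 78 mm behind the grasp point.
Start: joints at [-1.22, 0.3, 1.521, -0, 1.321, -0.067], TCP at [223.155, -502.684, 205.446] pointing down, gripper open.
Joint ranges: [-3.03, 3.03], [-0.79, 2.21], [0.23, 2.52], [-1.04, 4.18], [0, 3.07], [-2.55, 2.55]. Speed limits (rad/s): [2.22, 2.22, 2.57, 3.14, 3.14, 3.14].

### API

Orientations are given as [roll, pitch, yaw] about the fixed x, y, z axes, in that order (R = Rz(yaw) Ry(pitch) Rx(roll)).
In Python, from cell import manip, camera, get_calibration gives the robot as it stands. The module is installed in compiled form; this text tells all that it offers.
- The arm moves only by the tool jog_arm, never from a script. Its argument "plan" is one flat list of numbers, 6 for each row, row after row: the shift along the world's x, y, z in m, then the turn, a rotation vector about the world's x, y, z in degrees. A call has 1 to 20 rows; each row is the pose to reach, as a shift and turn from the pose commanded when the call began; what a row does not reach only later rows make up. A row lasts 1/10 s, in which the tool goes at most 50 mm and 8.59 degrees, less where a joint would pass 70% of its speed; a pose out of reach is approached as far as the arm can. A call with a gripper value outside its range is refused whole. "claw" is the finger opening in m, from 0 to 0.094, set as the call begins (left out, the last holds). The fingers move at their own pace and stop on an object; "force" is the grip in N (left out, the last holds). Time passes only in rows, so rows that repeat a pose let the fingers close. It gives the time, the measured TCP pose, the force, the opening and the grip force at its end, in the units of the state.
- manip.read_state(): the state, without advancing time (a new reading comes with each control period).
- camera(name): name is "scene" or "top" or "wrist"; returns (picture, depth): 384x512x3 uint8, red, green, blue; 384x512 float32, mm along the optical axis (not along the pixel's ray), 0 where there is no reading.
- get_calibration(name): a dict with "fx", "fy", "cx", "cy" (pixels), "k1" (the pictures are not rectified: a ray, as slopes to the right and down, at radius r is drawn at 1 + k1 r^2 times it, then the intrinsics apply), "origin" and "attitude" of the camera in the world. Camera axes: x right, y down, z forward; pixel columns grow to the right and rows downward; lengths in mm; the calibration is good to about 2 mm. A picture is of the moment at which its call begins: read the wrist's pose just before it. get_calibration takes no time and is no camera call; for the wrist camera it gives the pose at the moment of the call.
- manip.sign_off(): hands the job in; it is judged then, once.
The state is a dict: "clock": time; "joints": joint angles; "qd": joint speeds; "effort": joint torques, N m; "eef_pos": TCP position; "eef_rot": TCP orientation; "wrist_force": force on the tool from outside, world axes, zero at the start; "moment": the same for the moment, N m; "finger_gap": finger opening in mm; "finger_force": force on a finger pad.
Only numpy, scipy, OpenCV 4.12 (cv2) and the standard library are available. Lean on these libraries where they do the work, as an engineer would, in place of code of your own. Each camera call takes 0.05 s, during which the arm holds its last target. There are 200 camera calls.

## Working session

There is one attempt and no reset: what is moved stays moved. The work goes in short steps, Python scripts to look and compute and a tool call to move; the robot and the scene stay as the last step left them, time stands still between calls to the robot, and variables do not carry over. Pictures are saved under pics/ and viewed, at most 10 in all, crops included, and the job is handed in when it is done.

Besides the shell and the picture viewer there is one more tool, called after "Emit:" by a JSON object that holds its "api" and its "payload". jog_arm: Moves the arm, as the interface text tells. Its arguments: {"type":"object","properties":{"plan":{"type":"array"},"claw":{"type":"number"},"force":{"type":"number"}},"required":["plan"]}

```bash
mkdir -p pics
cat > h.py <<'E'
import numpy as np, cv2
from cell import manip, camera, get_calibration
from scipy.spatial.transform import Rotation as Ro
def att(c):
    a=np.array(c["attitude"],float)
    return a if a.shape==(3,3) else (Ro.from_euler('xyz',a).as_matrix() if a.size==3 else Ro.from_quat(a).as_matrix())
def cloud(c,d):
    K=np.array([[c['fx'],0,c['cx']],[0,c['fy'],c['cy']],[0,0,1]]);h,w=d.shape
    u,v=np.meshgrid(np.arange(w),np.arange(h))
    p=cv2.undistortPoints(np.stack([u,v],-1).reshape(-1,1,2).astype(float),K,np.array([c['k1'],0,0,0.])).reshape(h,w,2)
    P=np.dstack([p*d[...,None],d])
    return P@att(c).T+np.array(c['origin'])
def save(n,im): cv2.imwrite(f'pics/{n}.png',im[...,::-1])
E
python3 - <<'E'
from h import *
print(manip.read_state())
for n in("top","scene"):
    c=get_calibration(n);print(n,c)
    im,d=camera(n);save(n,im);P=cloud(c,d);np.savez(n,im=im,d=d,P=P)
    hsv=cv2.cvtColor(im,cv2.COLOR_RGB2HSV);m=(hsv[...,0]>95)&(hsv[...,0]<125)&(hsv[...,1]>110)&(d>0)
    q=P[m];print(m.sum(),np.median(q,0),np.percentile(q,[2,98],0))
E
```

```text
{'clock': 0.0, 'joints': array([-1.21957163e+00,  3.00496694e-01,  1.52158136e+00, -2.47237187e-05,
        1.32072237e+00, -6.66057936e-02]), 'qd': array([ 0.00125991, -0.00033545,  0.00010759,  0.00139677, -0.00022266,
        0.00036046]), 'effort': array([-5.08915873e-04, -5.31813526e+01, -3.52738559e+01,  7.08053727e-02,
        2.44317355e-02, -1.04346250e-04]), 'eef_pos': array([ 223.07350464, -502.43515899,  204.87218254]), 'eef_rot': array([-3.14038597e+00, -5.64906553e-05,  4.17836590e-01]), 'wrist_force': array([-0.07427184,  0.55219195,  0.60435374]), 'moment': array([-0.01797077,  0.00852485, -0.0119692 ]), 'finger_force': 0.0, 'finger_gap': 94.1174689703711}
top {'fx': 366.9753736428373, 'fy': 366.9753736428373, 'cx': 253.25689465739993, 'cy': 190.51897242988653, 'k1': -0.09214409878736925, 'origin': array([478.641082  ,  95.65466134, 981.21778255]), 'attitude': array([-3.03567436, -0.03808985, -1.57771617])}
3746 [524.59364255  88.75936091  65.50841148] [[202.31899734 -17.30920502   8.83145321]
 [607.50797212 622.3609853  174.94878469]]
scene {'fx': 387.52194960584626, 'fy': 387.52194960584626, 'cx': 255.0357309765894, 'cy': 196.9439064896594, 'k1': 0.037073762693128946, 'origin': array([1096.97797602, -130.2891207 ,  789.6745516 ]), 'attitude': array([-2.48706344, -0.01722814,  1.18190173])}
4282 [514.83648277 112.78475319  67.45081132] [[-191.64774663  -24.69040341    9.32401844]
 [ 623.16250783  591.21366183  161.21735128]]
```

View pics/top.png

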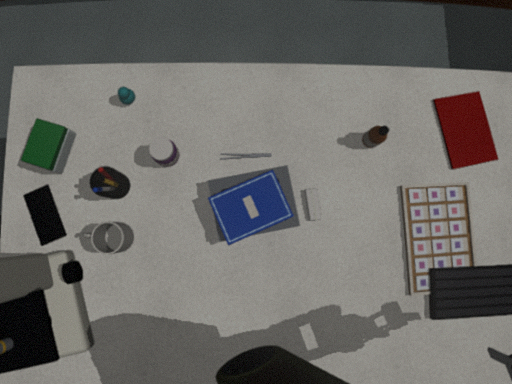

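View pics/scene.png

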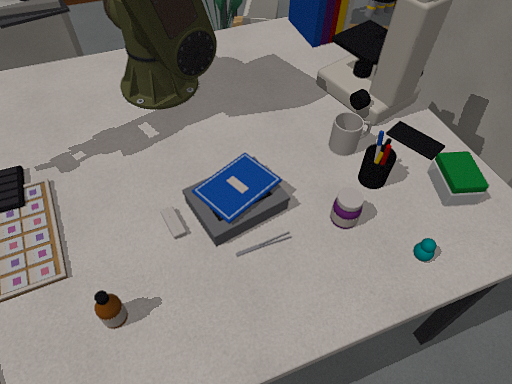

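```bash
cat > meas.py <<'E'
from h import *
def rect(xy,name):
    (cx,cy),(w,h),a=cv2.minAreaRect(xy.astype(np.float32))
    if w>h: w,h,a=h,w,a-90   # w short(x) h long(y); a = yaw of short axis
    a=(a+90)%180-90
    print(name,np.round([cx,cy],1),'size',np.round([w,h],1),'yaw x-axis deg',round(a,2)); return cx,cy,a
def measure(im,P,d,c0=(525,90)):
    hsv=cv2.cvtColor(im,cv2.COLOR_RGB2HSV)
    near=(np.hypot(P[...,0]-c0[0],P[...,1]-c0[1])<160)&(d>0)
    m=near&(hsv[...,0]>95)&(hsv[...,0]<130)&(hsv[...,1]>100)&(P[...,2]>50)&(P[...,2]<90)
    n,l,s,_=cv2.connectedComponentsWithStats(m.astype(np.uint8));k=1+np.argmax(s[1:,4]);m=l==k
    q=P[m];A=np.c_[q[:,:2]-q[:,:2].mean(0),np.ones(len(q))]
    for _ in range(3):
        co=np.linalg.lstsq(A,q[:,2],rcond=None)[0];r=abs(A@co-q[:,2]);g=r<4;A,q=A[g],q[g]
    print('lid plane slope mrad',np.round(co[:2]*1e3,1),'z mid',round(co[2],1),'n',len(q))
    L=rect(q[:,:2],'lid')
    ch=near&(P[...,2]>40)&(P[...,2]<80)
    n,l,s,_=cv2.connectedComponentsWithStats(ch.astype(np.uint8));ch=l==1+np.argmax(s[1:,4])
    rim=ch&(P[...,2]<54)&(hsv[...,1]<90); print('rim z',np.median(P[rim][:,2]))
    C=rect(P[ch][:,:2],'chamber')
    t=np.radians(C[2]);e=np.array(L[:2])-C[:2];R=np.array([[np.cos(t),np.sin(t)],[-np.sin(t),np.cos(t)]])
    print('lid in chamber frame',np.round(R@e,1),'yaw err',round(L[2]-C[2],2))
E
python3 - <<'E'
from meas import *
for n in("top","scene"):
    f=np.load(n+'.npz');print(n);measure(f['im'],f['P'],f['d'])
    P=f['P'];d=f['d']
    # tall or low obstacles near
    m=(d>0)&(P[...,2]>9)&(P[...,0]>300)&(P[...,0]<720)&(abs(P[...,1]-90)<260)
    k,l,s,_=cv2.connectedComponentsWithStats(m.astype(np.uint8))
    for i in range(1,k):
        if s[i,4]>40: q=P[l==i];print(np.round(np.percentile(q,[2,98],0)).tolist())
E
```

```text
top
lid plane slope mrad [-0.9  0.6] z mid 65.2 n 3125
lid [535.7  67.3] size [129.5 180. ] yaw x-axis deg 23.39
rim z 47.235286267324
chamber [541.1  60.8] size [170.5 215.7] yaw x-axis deg 11.02
lid in chamber frame [-4.   7.5] yaw err 12.37
[[648.0, 258.0, 16.0], [707.0, 316.0, 87.0]]
[[460.0, -44.0, 45.0], [628.0, 162.0, 68.0]]
[[505.0, -119.0, 11.0], [585.0, -83.0, 19.0]]
scene
lid plane slope mrad [-3.2 -0.5] z mid 67.3 n 2565
lid [537.   65.8] size [132.8 179.9] yaw x-axis deg 23.75
rim z 49.17655008162865
chamber [544.1  58.4] size [171.5 216.6] yaw x-axis deg 12.07
lid in chamber frame [-5.5  8.7] yaw err 11.68
[[468.0, -49.0, 14.0], [639.0, 164.0, 70.0]]
[[658.0, 256.0, 13.0], [717.0, 313.0, 88.0]]
[[506.0, -121.0, 11.0], [590.0, -86.0, 20.0]]
```

Emit:
{"api": "jog_arm", "payload": {"plan": [0.02,0.03,0.03,0,0,0,0.05,0.07,0.05,0,0,0,0.08,0.11,0.07,0,0,0,0.1,0.15,0.09,0,0,0,0.12,0.19,0.1,0,0,0,0.14,0.23,0.1,0,0,0,0.165,0.27,0.1,0,0,0,0.19,0.31,0.1,0,0,0,0.215,0.35,0.1,0,0,0,0.235,0.39,0.1,0,0,0,0.255,0.43,0.1,0,0,0,0.275,0.47,0.1,0,0,0,0.295,0.51,0.1,0,0,0,0.31,0.545,0.1,0,0,0,0.317,0.565,0.1,0,0,0,0.317,0.565,0.1,0,0,0,0.317,0.565,0.1,0,0,0,0.317,0.565,0.1,0,0,0], "claw": 0.08}}

```text
clock: 1.9
eef_pos: [539.9, 61.4, 305.5]
eef_rot: [3.141, 0.0, 0.417]
wrist_force: [-0.8, 0.3, 0.4]
finger_gap: 80.1
finger_force: 0.0
```

Run:
```python
from meas import *
s=manip.read_state();print(s['clock'],s['eef_pos'],s['eef_rot'],s['wrist_force'])
c=get_calibration('wrist');im,d=camera('wrist');save('w1',im);P=cloud(c,d);np.savez('w1',im=im,d=d,P=P);print(c)
measure(im,P,d)
```

```text
1.9 [539.92588145  61.40200403 305.49086574] [3.14145220e+00 7.62468966e-05 4.16854667e-01] [-0.84011236  0.27800567  0.39793185]
{'fx': 316.1794522408762, 'fy': 316.1794522408762, 'cx': 256.94952868293734, 'cy': 190.2982840434727, 'k1': 0.0250454083554222, 'origin': array([610.66033204,  91.98223879, 485.63625634]), 'attitude': array([ 2.86760917e+00,  5.15471821e-04, -1.15486627e+00])}
lid plane slope mrad [1.  0.8] z mid 67.0 n 9240
lid [534.7  66.2] size [112.6 162.1] yaw x-axis deg 23.2
rim z 48.963599501588874
chamber [540.7  59.1] size [172.4 216.1] yaw x-axis deg 11.26
lid in chamber frame [-4.5  8.1] yaw err 11.94
```

View pics/w1.png

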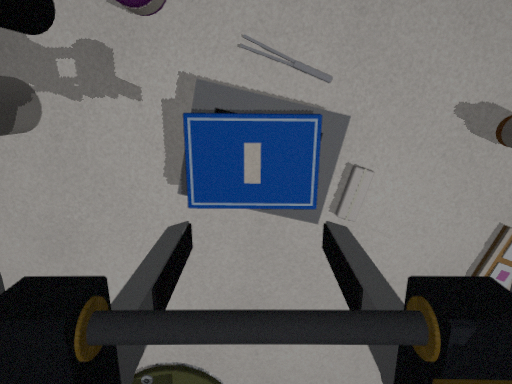

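```bash
cat > m2.py <<'E'
from h import *
def sides(xy,c,a,half):
    # refine rect: per-strip extreme points, Theil-free robust line fits
    for it in range(4):
        t=np.radians(a);R=np.array([[np.cos(t),np.sin(t)],[-np.sin(t),np.cos(t)]]);q=(xy-c)@R.T
        mid=[];tilt=[];size=[]
        for ax in(0,1):
            o=1-ax;b=np.round(q[:,o]/3).astype(int);L=int(half[o]*.85/3);r=[]
            for k in range(-L,L+1):
                v=q[b==k,ax]
                if len(v)>3: r.append((k*3,v.min(),v.max()))
            r=np.array(r);f=[]
            for j in(1,2):
                g=np.ones(len(r),bool)
                for _ in range(4):
                    pf=np.polyfit(r[g,0],r[g,j],1);e=abs(np.polyval(pf,r[:,0])-r[:,j]);g=e<=max(1.,np.percentile(e,70))
                f.append(pf)
            mid.append((f[0][1]+f[1][1])/2);size.append(f[1][1]-f[0][1]);tilt+=[s[0]*(-1 if ax==0 else 1) for s in f]
        c=c+R.T@np.array(mid);a+=np.degrees(np.median(tilt))
    return c,a,np.round(size,1),np.round(np.degrees(tilt),2)
def measure(n='wrist',c0=(540,62)):
    c=get_calibration(n);im,d=camera(n);P=cloud(c,d)
    return work(im,d,P,c0),im
def work(im,d,P,c0=(540,62)):
    hsv=cv2.cvtColor(im,cv2.COLOR_RGB2HSV);z=P[...,2]
    near=(np.hypot(P[...,0]-c0[0],P[...,1]-c0[1])<150)&(d>0)
    big=lambda m:(lambda r:r[1]==1+np.argmax(r[2][1:,4]))(cv2.connectedComponentsWithStats(cv2.morphologyEx(m.astype(np.uint8),cv2.MORPH_CLOSE,np.ones((5,5),np.uint8))))
    bl=near&(hsv[...,0]>95)&(hsv[...,0]<130)&(hsv[...,1]>100)&(z>48)&(z<85)
    l=big(bl)&(z>48)&(z<85);q=P[l];A=np.c_[q[:,:2]-q[:,:2].mean(0),np.ones(len(q))]
    for _ in range(3):
        co=np.linalg.lstsq(A,q[:,2],rcond=None)[0];g=abs(A@co-q[:,2])<4;A,q=A[g],q[g]
    print('slope mrad',np.round(co[:2]*1e3,1),'z',round(co[2],1))
    L=sides(P[l][:,:2],P[l][:,:2].mean(0),12 if 0 else cv_a(P[l]),(65,90));print('lid',L)
    ch=big(near&(z>44)&(z<80))&(z>44)&(z<80)
    C=sides(P[ch][:,:2],P[ch][:,:2].mean(0),11.,(80,105));print('cham',C)
    t=np.radians(C[1]);R=np.array([[np.cos(t),np.sin(t)],[-np.sin(t),np.cos(t)]])
    print('lid in chamber',np.round(R@(L[0]-C[0]),1),'yaw',round(L[1]-C[1],2), 'rim z',np.median(z[ch&~l]))
    return L,C
def cv_a(p):
    _,(w,h),a=cv2.minAreaRect(p[:,:2].astype(np.float32))
    if w>h:a-=90
    return (a+90)%180-90
E
python3 - <<'E'
from m2 import *
for n in('w1','top'):
    f=np.load(n+'.npz');work(f['im'],f['d'],f['P'])
E
```

```text
slope mrad [0.4 0.8] z 67.0
lid (array([535.46406561,  66.25169629]), np.float64(23.031728743641796), array([127.7, 178.6]), array([-0.01,  0.35,  0.01, -0.24]))
cham (array([545.10988631,  57.60287185]), np.float64(10.809965850927012), array([160.5, 210.1]), array([ 1.68, -0.16,  0.09, -0.09]))
lid in chamber [-7.9 10.3] yaw 12.22 rim z 49.13553103799211
slope mrad [-0.7  0.6] z 65.2
lid (array([535.66207327,  67.69412266]), np.float64(23.05937958739159), array([127.1, 177.4]), array([ 0.04,  0.23, -0.08, -0.04]))
cham (array([546.0953994 ,  58.88889079]), np.float64(11.129163835832836), array([158.5, 208. ]), array([ 0.86, -0.4 ,  0.14, -0.15]))
lid in chamber [-8.5 10.7] yaw 11.93 rim z 47.60331509198551
```

Emit:
{"api": "jog_arm", "payload": {"plan": [-0.002,0.002,-0.03,0,0,0,-0.004,0.004,-0.07,0,0,0,-0.0045,0.0055,-0.11,0,0,0,-0.0045,0.0055,-0.15,0,0,0,-0.0045,0.0055,-0.19,0,0,0,-0.0045,0.0055,-0.22,0,0,0,-0.0045,0.0055,-0.232,0,0,0,-0.0045,0.0055,-0.235,0,0,0,-0.0045,0.0055,-0.236,0,0,0,-0.0045,0.0055,-0.236,0,0,0]}}

```text
clock: 2.95
eef_pos: [536.4, 67.7, 70.9]
eef_rot: [3.141, -0.002, 0.418]
wrist_force: [0.6, 0.2, 0.2]
finger_gap: 80.1
finger_force: 0.0
```

Emit:
{"api": "jog_arm", "payload": {"plan": [0,0,-0.0005,0,0,0,0,0,-0.001,0,0,0,0,0,-0.0015,0,0,0,0,0,-0.002,0,0,0,0,0,-0.002,0,0,0]}}

```text
clock: 3.45
eef_pos: [535.6, 67.8, 67.4]
eef_rot: [-3.142, 0.0, 0.418]
wrist_force: [-0.2, -0.5, 0.6]
finger_gap: 80.1
finger_force: 0.0
```

Emit:
{"api": "jog_arm", "payload": {"plan": [0,0,-0.0005,0,0,0,0,0,-0.001,0,0,0,0,0,-0.0015,0,0,0,0,0,-0.002,0,0,0,0,0,-0.002,0,0,0,0,0,-0.002,0,0,0]}}

```text
clock: 4.05
eef_pos: [535.7, 67.8, 66.2]
eef_rot: [3.142, -0.0, 0.418]
wrist_force: [-4.3, 0.6, 10.8]
finger_gap: 79.9
finger_force: 5.1
```

Emit:
{"api": "jog_arm", "payload": {"plan": [0.0008,-0.0007,0,0,0,-1,0.0016,-0.0015,0,0,0,-2,0.0025,-0.0022,0,0,0,-3,0.0033,-0.003,0,0,0,-4,0.0042,-0.0037,0,0,0,-5,0.005,-0.0045,0,0,0,-6,0.005,-0.0045,0,0,0,-6]}}

```text
clock: 4.75
eef_pos: [541.0, 63.8, 66.2]
eef_rot: [-3.141, -0.001, 0.313]
wrist_force: [-3.0, 3.1, 7.9]
finger_gap: 80.0
finger_force: 4.2
```

Run:
```python
from m2 import *
measure('wrist');measure('top')
```

```text
slope mrad [1.  1.5] z 66.9
lid (array([539.21556811,  64.07227845]), np.float64(23.25374157993269), array([105.1, 155.2]), array([-5.46,  0.05, -0.06, 15.28]))
cham (array([557.08725992,  59.76605382]), np.float64(11.004793613232353), array([137.1, 210.2]), array([ 6.79, -0.17, -0.26,  0.17]))
lid in chamber [-16.7   7.6] yaw 12.25 rim z 49.52675462840277
slope mrad [56.5 17.2] z 65.4
lid (array([506.09533543,  35.78998756]), np.float64(-78.37727930463716), array([84. ,  9.8]), array([326.49,   2.9 ,  -6.52,  -0.89]))
cham (array([585.68049153, 155.92681358]), np.float64(9.91750865064072), array([44.3, 32.3]), array([17.71, -0.44, -6.02,  0.07]))
lid in chamber [ -99.1 -104.6] yaw -88.29 rim z 47.792274173106534
```

Run:
```python
from m2 import *
im,d=camera('wrist');save('w2',im);s,_=camera('scene');save('s2',cv2.resize(s[130:260,160:310],None,fx=4,fy=4))
```

```text
(no output)
```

View pics/w2.png

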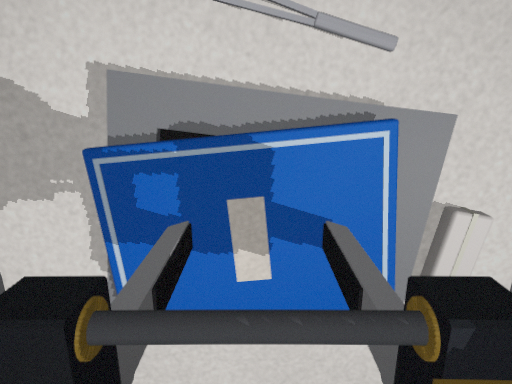

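Emit:
{"api": "jog_arm", "payload": {"plan": [0,0,0.02,0,0,0,-0.02,-0.004,0.035,0,0,-2,-0.055,-0.011,0.035,0,0,-5,-0.09,-0.018,0.035,0,0,-7,-0.1,-0.02,0.03,0,0,-7,-0.1,-0.02,0.005,0,0,-7,-0.1,-0.02,-0.01,0,0,-7,-0.1,-0.02,-0.013,0,0,-7,-0.1,-0.02,-0.013,0,0,-7], "claw": 0.094}}

```text
clock: 5.85
eef_pos: [440.6, 43.3, 52.4]
eef_rot: [-3.141, 0.001, 0.191]
wrist_force: [-0.3, -0.3, -0.4]
finger_gap: 94.0
finger_force: 0.0
```

Run:
```python
from m2 import *
print(manip.read_state()['eef_pos'])
_,im=measure('wrist');save('w3',im);_,im=measure('top')
```

```text
[440.63384731  43.31195707  52.44284685]
slope mrad [-0.1  0.9] z 67.0
lid (array([519.68637497,  64.32845299]), np.float64(23.47510273868894), array([ 83. , 153.2]), array([-9.000e-02, -1.266e+01,  2.637e+01, -1.000e-02]))
cham (array([514.21661458,  50.67588499]), np.float64(10.798748453330328), array([ 96.7, 208.9]), array([ 1.22,  0.11, -0.09, -2.41]))
lid in chamber [ 7.9 12.4] yaw 12.68 rim z 66.7529676459153
slope mrad [-0.9  0.4] z 65.3
lid (array([537.89913204,  68.60533529]), np.float64(23.28583541178834), array([122.3, 177. ]), array([-6.18, -0.13,  0.11, -0.35]))
cham (array([550.77180538,  59.74266019]), np.float64(10.591354976231163), array([149.2, 208. ]), array([-4.21,  0.34, -0.24,  0.57]))
lid in chamber [-11.   11.1] yaw 12.69 rim z 47.58135106706186
```

View pics/w3.png

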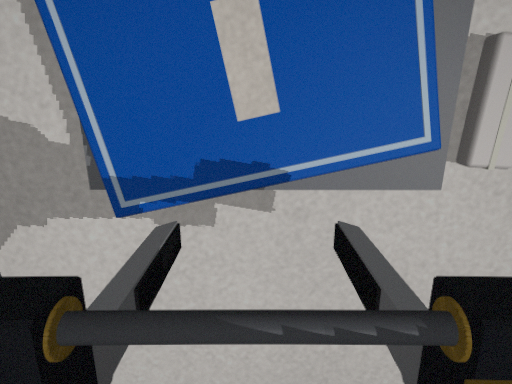

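Emit:
{"api": "jog_arm", "payload": {"plan": [0.006,0.0012,0,0,0,0,0.012,0.0023,0,0,0,0,0.015,0.0029,0,0,0,0,0.0165,0.0032,0,0,0,0,0.018,0.0035,0,0,0,0,0.0195,0.0038,0,0,0,0,0.021,0.0041,0,0,0,0,0.0225,0.0044,0,0,0,0,0.024,0.0047,0,0,0,0,0.0255,0.005,0,0,0,0,0.027,0.0053,0,0,0,0,0.028,0.0055,0,0,0,0,0.028,0.0055,0,0,0,0]}}

```text
clock: 7.25
eef_pos: [468.8, 48.8, 52.4]
eef_rot: [3.142, -0.0, 0.191]
wrist_force: [-1.8, 0.7, 0.3]
finger_gap: 93.8
finger_force: 0.5
```

Run:
```python
from m2 import *
_,im=measure('wrist');save('w4',im);_,im=measure('top')
```

```text
slope mrad [0.6 1.2] z 67.0
lid (array([542.34234183,  62.1844663 ]), np.float64(20.093142275860558), array([ 96. , 162.1]), array([-0.04, -9.17,  0.62,  0.04]))
cham (array([528.88108202,  53.10078988]), np.float64(10.833338111200936), array([124.5, 208. ]), array([-0.01,  0.05,  0.01, -3.86]))
lid in chamber [14.9  6.4] yaw 9.26 rim z 66.42196387617072
slope mrad [0.9 0.8] z 65.2
lid (array([562.6803003,  70.9296994]), np.float64(20.131598395523525), array([101.1, 176.5]), array([-18.11,  -0.38,   0.6 ,   0.47]))
cham (array([569.55237005,  63.30791709]), np.float64(10.839808993522611), array([110.8, 207.8]), array([-8.05,  0.14,  0.12, -0.12]))
lid in chamber [-5.3  8.8] yaw 9.29 rim z 47.94713075896334
```

View pics/w4.png

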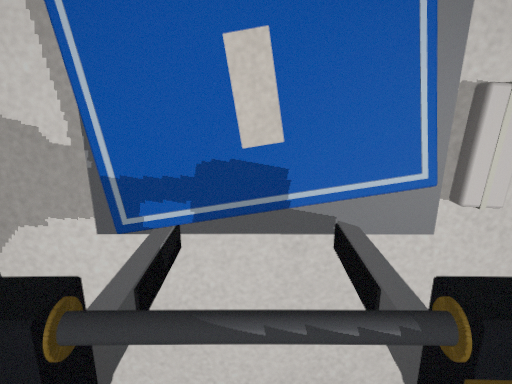

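```bash
cat > lab.py <<'E'
from m2 import *
C=np.array([545.5,58.3]);A=10.9
t=np.radians(A);R=np.array([[np.cos(t),np.sin(t)],[-np.sin(t),np.cos(t)]])
def label(im,d,P,tag=''):
    hsv=cv2.cvtColor(im,cv2.COLOR_RGB2HSV);z=P[...,2]
    m=(d>0)&(z>50)&(z<75)&(hsv[...,1]<90)&(np.hypot(P[...,0]-545,P[...,1]-60)<45)
    n,l,s,_=cv2.connectedComponentsWithStats(m.astype(np.uint8));l=l==1+np.argmax(s[1:,4]);p=P[l]
    (cx,cy),(w,h),a=cv2.minAreaRect(p[:,:2].astype(np.float32))
    if w<h:a+=90
    a=(a+90)%180-90
    print(tag,'label',np.round([cx,cy,w,h],1),'z',np.round(np.median(p[:,2]),1),'in chamber',np.round(R@(np.array([cx,cy])-C),1),'yaw err',round(a-A,2))
def look(n='wrist'):
    c=get_calibration(n);im,d=camera(n);P=cloud(c,d);label(im,d,P,n);return im
E
python3 - <<'E'
from lab import *
for n in('w1','top'):
    f=np.load(n+'.npz');label(f['im'],f['d'],f['P'],n)
look();look('top');look('scene')
E
```

```text
w1 label [534.8  65.9  54.8  21.8] z 67.4 in chamber [-9.1  9.5] yaw err 12.65
top label [535.3  67.6  56.2  24.1] z 65.4 in chamber [-8.3 11. ] yaw err 13.24
wrist label [550.1  64.8  55.7  22.4] z 67.5 in chamber [5.8 5.6] yaw err 9.05
top label [550.6  66.6  56.   24. ] z 65.9 in chamber [6.6 7.2] yaw err 9.2
scene label [551.7  64.9  58.8  24.6] z 67.7 in chamber [7.3 5.3] yaw err 11.17
```

Emit:
{"api": "jog_arm", "payload": {"plan": [-0.005,-0.001,0.005,0,0,0,-0.005,-0.001,0.035,0,0,0,0.02,0.002,0.05,0,0,0,0.06,0.005,0.05,0,0,0,0.1,0.009,0.05,0,0,0,0.14,0.012,0.05,0,0,0,0.175,0.015,0.05,0,0,0,0.1835,0.0158,0.045,0,0,0,0.1835,0.0158,0.025,0,0,0,0.1835,0.0158,0.005,0,0,0,0.1835,0.0158,0,0,0,0,0.1835,0.0158,0,0,0,0]}}

```text
clock: 8.7
eef_pos: [651.4, 64.5, 52.2]
eef_rot: [-3.141, 0.001, 0.191]
wrist_force: [-0.4, -0.7, 0.9]
finger_gap: 93.6
finger_force: 0.0
```

Run:
```python
from lab import *
print(R@(manip.read_state()['eef_pos'][:2]-C))
look('top');look('scene')
```

```text
[105.18604366 -13.91110572]Traceback (most recent call last):
  File "<stdin>", line 3, in <module>
  File "lab.py", line 13, in look
    c=get_calibration(n);im,d=camera(n);P=cloud(c,d);label(im,d,P,n);return im
                                                     ~~~~~^^^^^^^^^^
  File "lab.py", line 7, in label
    n,l,s,_=cv2.connectedComponentsWithStats(m.astype(np.uint8));l=l==1+np.argmax(s[1:,4]);p=P[l]
                                                                        ~~~~~~~~~^^^^^^^^^
    return _wrapfunc(a, 'argmax', axis=axis, out=out, **kwds)
    return bound(*args, **kwds)
ValueError: attempt to get argmax of an empty sequence
```

Emit:
{"api": "jog_arm", "payload": {"plan": [-0.006,-0.0012,0,0,0,0,-0.01,-0.0019,0,0,0,0,-0.0125,-0.0024,0,0,0,0,-0.014,-0.0027,0,0,0,0,-0.0155,-0.003,0,0,0,0,-0.017,-0.0033,0,0,0,0,-0.0185,-0.0036,0,0,0,0,-0.02,-0.0039,0,0,0,0,-0.0215,-0.0042,0,0,0,0,-0.023,-0.0044,0,0,0,0,-0.0245,-0.0047,0,0,0,0,-0.026,-0.005,0,0,0,0,-0.0275,-0.0053,0,0,0,0,-0.0285,-0.0055,0,0,0,0,-0.0285,-0.0055,0,0,0,0]}}

```text
clock: 10.25
eef_pos: [623.4, 59.1, 52.4]
eef_rot: [-3.141, 0.0, 0.191]
wrist_force: [-0.7, -0.6, -0.6]
finger_gap: 94.1
finger_force: 0.2
```

Run:
```python
from lab import *
print(R@(manip.read_state()['eef_pos'][:2]-C))
im=look('scene');save('s3',cv2.resize(im[130:270,150:330],None,fx=4,fy=4))
```

```text
[ 76.69124835 -13.90638201]
scene label [542.2  62.3  17.8  12.9] z 67.7 in chamber [-2.5  4.5] yaw err -1.84
```

View pics/s3.png

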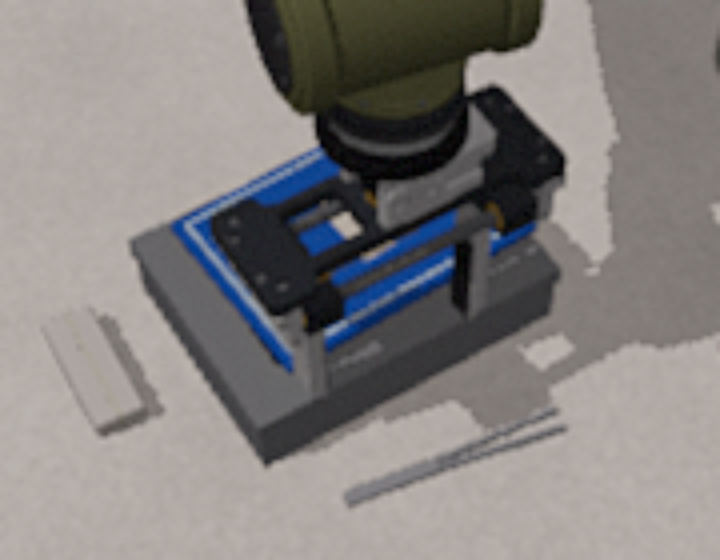

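Emit:
{"api": "jog_arm", "payload": {"plan": [-0.001,-0.0002,0,0,0,0,-0.002,-0.0004,0,0,0,0,-0.003,-0.0006,0,0,0,0,-0.003,-0.0006,0,0,0,0,0.003,0.0006,0,0,0,0,0.006,0.001,0.01,0,0,0,0.005,0.001,0.05,0,0,0,-0.03,-0.002,0.08,0,0,0,-0.07,-0.005,0.1,0,0,0,-0.11,-0.008,0.1,0,0,0,-0.15,-0.012,0.1,0,0,0,-0.1835,-0.0163,0.1,0,0,0,-0.1835,-0.0163,0.1,0,0,0,-0.1835,-0.0163,0.1,0,0,0]}}

```text
clock: 11.7
eef_pos: [440.7, 42.9, 153.6]
eef_rot: [3.141, -0.002, 0.191]
wrist_force: [1.0, 0.4, 0.8]
finger_gap: 94.0
finger_force: 0.0
```

Run:
```python
from lab import *
print(manip.read_state()['eef_pos'])
look();_,im=measure('wrist');save('w5',im);look('top');measure('top')
```

```text
[440.72575837  42.85909232 153.57754819]
wrist label [538.1  67.8  55.5  22.5] z 67.4 in chamber [-5.5 10.7] yaw err 2.25
slope mrad [-5.2  3. ] z 67.0
lid (array([530.78054617,  66.03398051]), np.float64(13.18094601759259), array([114.4, 178.5]), array([-0.03, -2.14,  0.12,  0.03]))
cham (array([528.67215838,  52.14169915]), np.float64(10.903231716536398), array([123.7, 205.3]), array([-0.04,  0.04, -0.24,  2.28]))
lid in chamber [ 4.7 13.2] yaw 2.28 rim z 49.32046119450362
top label [538.7  69.5  56.2  23.8] z 65.3 in chamber [-4.6 12.3] yaw err 1.83
slope mrad [-6.5  3.6] z 65.2
lid (array([538.6919288,  69.3412598]), np.float64(13.027841095766806), array([126.8, 176.9]), array([-1.  , -0.04, -0.06, -0.55]))
cham (array([550.42911999,  59.47589939]), np.float64(10.943179416121367), array([149.6, 207.8]), array([-6.2 ,  0.18,  0.31,  0.17]))
lid in chamber [-9.7 11.9] yaw 2.08 rim z 47.68720952466049
```

View pics/w5.png

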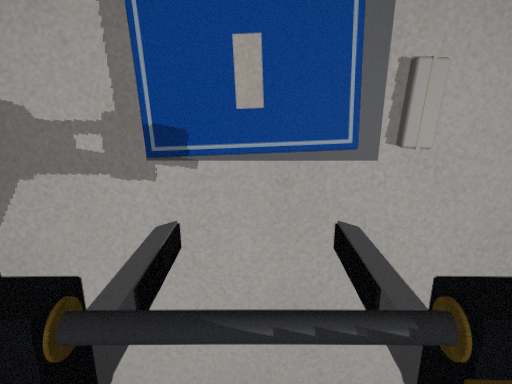

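Emit:
{"api": "jog_arm", "payload": {"plan": [-0.002,0.01,-0.04,0,0,0,-0.0038,0.0199,-0.08,0,0,0,-0.0038,0.0199,-0.098,0,0,0,-0.0038,0.0199,-0.1,0,0,0,0.006,0.0219,-0.1,0,0,0,0.015,0.0236,-0.1,0,0,0,0.018,0.0241,-0.1,0,0,0,0.0195,0.0244,-0.1,0,0,0,0.021,0.0246,-0.1,0,0,0,0.0225,0.0249,-0.1,0,0,0,0.024,0.0252,-0.1,0,0,0,0.0255,0.0255,-0.1,0,0,0,0.027,0.0258,-0.1,0,0,0,0.027,0.0258,-0.1,0,0,0]}}

```text
clock: 13.3
eef_pos: [467.5, 68.6, 52.5]
eef_rot: [3.141, -0.001, 0.191]
wrist_force: [0.9, -0.1, 0.8]
finger_gap: 94.0
finger_force: 0.0
```

Run:
```python
from lab import *
print(R@(manip.read_state()['eef_pos'][:2]-C))
look();measure('wrist');look('top');measure('top')
```

```text
[-74.60491516  24.89271758]
wrist label [543.3  67.1  55.4  22.5] z 65.5 in chamber [-0.5  9.1] yaw err 0.79
slope mrad [-5.1 29.4] z 65.0
lid (array([535.45301421,  64.90029287]), np.float64(11.667804265716557), array([112.9, 180.1]), array([-0.1 , -0.5 ,  2.22,  0.1 ]))
cham (array([530.46980237,  51.5525212 ]), np.float64(11.050183387559866), array([127.8, 204.5]), array([-0.08,  0.08, -0.26,  0.77]))
lid in chamber [ 7.4 12.1] yaw 0.62 rim z 50.25287138586495
top label [543.9  68.9  56.5  23.9] z 63.6 in chamber [ 0.4 10.7] yaw err 0.99
slope mrad [-8.3 28.6] z 63.3
lid (array([559.99964698,  72.41312457]), np.float64(11.420679256745856), array([ 94.7, 177. ]), array([-7.29, -0.06,  0.82,  0.29]))
cham (array([569.21138011,  63.28723136]), np.float64(10.858101426830821), array([111.2, 207.7]), array([-6.94,  0.21,  0.04, -0.04]))
lid in chamber [-7.3 10.7] yaw 0.56 rim z 47.70025649863902
```

Emit:
{"api": "jog_arm", "payload": {"plan": [-0.008,-0.0015,0,0,0,0,-0.01,-0.002,0.03,0,0,8,-0.01,0.01,0.05,0,0,16,-0.005,0.025,0.05,0,0,24,0.0,0.04,0.05,0,0,32,0.01,0.055,0.05,0,0,40,0.02,0.07,0.05,0,0,48,0.03,0.085,0.05,0,0,56,0.04,0.1,0.05,0,0,64,0.05,0.11,0.05,0,0,72,0.0547,0.1125,0.05,0,0,80,0.0547,0.1125,0.04,0,0,88,0.0547,0.1125,0.02,0,0,90,0.0547,0.1125,0.003,0,0,90,0.0547,0.1125,0,0,0,90,0.0547,0.1125,0,0,0,90]}}

```text
clock: 15.1
eef_pos: [521.5, 181.0, 52.4]
eef_rot: [-3.141, 0.0, 1.762]
wrist_force: [0.2, 0.4, 0.7]
finger_gap: 93.9
finger_force: 0.0
```

Run:
```python
from lab import *
print(R@(manip.read_state()['eef_pos'][:2]-C))
look()
try: look('top')
except Exception as e: print('occl')
```

```text
[ -0.38513926 124.98849189]Traceback (most recent call last):
  File "<stdin>", line 3, in <module>
  File "lab.py", line 13, in look
    c=get_calibration(n);im,d=camera(n);P=cloud(c,d);label(im,d,P,n);return im
                                                     ~~~~~^^^^^^^^^^
  File "lab.py", line 7, in label
    n,l,s,_=cv2.connectedComponentsWithStats(m.astype(np.uint8));l=l==1+np.argmax(s[1:,4]);p=P[l]
                                                                        ~~~~~~~~~^^^^^^^^^
    return _wrapfunc(a, 'argmax', axis=axis, out=out, **kwds)
    return bound(*args, **kwds)
ValueError: attempt to get argmax of an empty sequence
```

Emit:
{"api": "jog_arm", "payload": {"plan": [0.0011,-0.006,0,0,0,0,0.0023,-0.012,0,0,0,0,0.0027,-0.014,0,0,0,0,0.003,-0.0157,0,0,0,0,0.0033,-0.0172,0,0,0,0,0.0036,-0.0187,0,0,0,0,0.0039,-0.0202,0,0,0,0,0.0042,-0.0217,0,0,0,0,0.0044,-0.0226,0,0,0,0,0.0044,-0.0226,0,0,0,0]}}

```text
clock: 16.15
eef_pos: [526.5, 158.7, 52.7]
eef_rot: [3.141, -0.0, 1.762]
wrist_force: [1.6, 3.8, 1.3]
finger_gap: 93.9
finger_force: 1.7
```

```bash
sed -i "s/;label(im,d,P,n);return im/\n    try: label(im,d,P,n)\n    except ValueError: print(n,'no label')\n    return im/" lab.py
python3 - <<'E'
from lab import *
print(R@(manip.read_state()['eef_pos'][:2]-C))
look('wrist');look('scene');look('top');measure('top')
E
```

```text
[  0.32818358 102.19231154]
wrist label [542.9  64.9  55.3  13.3] z 65.4 in chamber [-1.3  7. ] yaw err -0.17
scene label [545.7  59.7  56.5  24.9] z 65.7 in chamber [0.5 1.3] yaw err -0.12
top label [544.7  61.3  55.5  23.8] z 63.5 in chamber [-0.3  3.1] yaw err -0.22
slope mrad [-7.  26.2] z 62.5
lid (array([549.57729333,  35.56136818]), np.float64(10.920655155999128), array([127.3, 124.6]), array([-0.02,  0.3 ,  0.02, -3.02]))
cham (array([552.60581916,  26.9161075 ]), np.float64(10.531819653560204), array([157.5, 142.7]), array([-0.06,  0.04,  0.2 , -2.18]))
lid in chamber [-1.4  9.1] yaw 0.39 rim z 47.934086884035196
```

Emit:
{"api": "jog_arm", "payload": {"plan": [0.0002,-0.001,0,0,0,0,0.0003,-0.0015,0,0,0,0,0.0004,-0.002,0,0,0,0,0.0005,-0.0025,0,0,0,0,0.0005,-0.0025,0,0,0,0]}}

```text
clock: 16.85
eef_pos: [526.6, 155.8, 52.3]
eef_rot: [-3.141, 0.0, 1.762]
wrist_force: [0.4, 2.3, 1.4]
finger_gap: 94.0
finger_force: 1.0
```

Run:
```python
from lab import *
print(R@(manip.read_state()['eef_pos'][:2]-C))
look('scene');look('top');measure('top')
```

```text
[-0.1501692 99.331691 ]
scene label [547.4  56.4  56.3  24.8] z 63.8 in chamber [ 1.5 -2.2] yaw err -0.0
top label [545.2  59.   56.4  23.8] z 61.8 in chamber [-0.1  0.7] yaw err -0.08
slope mrad [-1.7 -1.2] z 61.1
lid (array([550.19607327,  32.43846974]), np.float64(-79.49717168186746), array([123.6, 127.2]), array([-2.67, -0.19,  0.83, -0.24]))
cham (array([553.1461334 ,  25.38400244]), np.float64(10.633661287779805), array([157.8, 139.1]), array([ 0.73,  0.25,  0.18, -1.63]))
lid in chamber [-1.6  7.5] yaw -90.13 rim z 47.97236985751431
```

Emit:
{"api": "jog_arm", "payload": {"plan": [-0.0015,0.0079,0,0,0,0,-0.0015,0.0079,0.03,0,0,0,0.0,0.0,0.04,0,0,0,0.008,-0.04,0.04,0,0,0,0.015,-0.08,0.04,0,0,0,0.0185,-0.0972,0.035,0,0,0,0.0185,-0.0972,0.02,0,0,0,0.0185,-0.0972,0.012,0,0,0,0.0185,-0.0972,0.0105,0,0,0,0.0185,-0.0972,0.0095,0,0,0,0.0185,-0.0972,0.009,0,0,0,0.0185,-0.0972,0.009,0,0,0], "claw": 0.07}}

```text
clock: 18.2
eef_pos: [545.3, 59.0, 62.1]
eef_rot: [3.141, 0.0, 1.762]
wrist_force: [-3.2, -1.9, 4.5]
finger_gap: 69.9
finger_force: 2.4
```

Emit:
{"api": "jog_arm", "payload": {"plan": [0,0,-0.0007,0,0,0,0,0,-0.0014,0,0,0,0,0,-0.0021,0,0,0,0,0,-0.0028,0,0,0,0,0,-0.0035,0,0,0,0,0,-0.0042,0,0,0,0,0,-0.0049,0,0,0,0,0,-0.0056,0,0,0,0,0,-0.006,0,0,0,0,0,-0.006,0,0,0]}}

```text
clock: 19.2
eef_pos: [545.3, 59.0, 56.6]
eef_rot: [3.141, 0.0, 1.762]
wrist_force: [-5.4, -3.0, 11.7]
finger_gap: 70.1
finger_force: 5.7
```

Emit:
{"api": "jog_arm", "payload": {"plan": [0,0,-0.0004,0,0,0,0,0,-0.0008,0,0,0,0,0,-0.0012,0,0,0,0,0,-0.0016,0,0,0,0,0,-0.0016,0,0,0,0,0,-0.0016,0,0,0]}}

```text
clock: 19.8
eef_pos: [545.4, 59.0, 56.1]
eef_rot: [3.141, 0.001, 1.762]
wrist_force: [-12.6, -2.8, 26.2]
finger_gap: 70.0
finger_force: 12.8
```

Emit:
{"api": "jog_arm", "payload": {"plan": [0,0,0.002,0,0,0,0,0,0.005,0,0,0,0,0,0.03,0,0,0,0,0,0.07,0,0,0,0,0,0.11,0,0,0,0,0,0.15,0,0,0,0,0,0.19,0,0,0,0,0,0.23,0,0,0,0,0,0.25,0,0,0,0,0,0.25,0,0,0,0,0,0.25,0,0,0]}}

```text
clock: 20.9
eef_pos: [545.1, 59.0, 303.0]
eef_rot: [-3.141, -0.0, 1.762]
wrist_force: [-0.0, -0.0, -1.2]
finger_gap: 69.6
finger_force: 0.0
```

Run:
```python
from lab import *
look();_,im=measure('wrist');save('w6',im);im=look('scene');measure('scene');save('s6',cv2.resize(im[130:270,150:330],None,fx=4,fy=4))
```

```text
wrist label [544.5  57.1  55.8  22.8] z 57.5 in chamber [-1.2 -1. ] yaw err -0.26
slope mrad [0.8 1.3] z 57.0
lid (array([544.62319409,  57.57209258]), np.float64(10.99478874339265), array([128.6, 179.2]), array([-0.06,  0.1 ,  0.06, -0.1 ]))
cham (array([546.15934433,  57.60336625]), np.float64(10.877797945102914), array([160., 210.]), array([-0.06,  0.06,  0.07, -0.59]))
lid in chamber [-1.5  0.3] yaw 0.12 rim z 49.1131877549513
scene label [545.9  56.5  58.   24.6] z 57.8 in chamber [ 0.  -1.8] yaw err -0.41
slope mrad [-1.7 -0.1] z 57.5
lid (array([547.285387  ,  56.55157131]), np.float64(10.960839400347702), array([127.9, 177.1]), array([ 0.03, -0.02,  1.13, -0.15]))
cham (array([547.78116824,  57.67087755]), np.float64(10.906046110482363), array([159.6, 210.6]), array([-0.56,  0.17, -0.02, -0.1 ]))
lid in chamber [-0.7 -1. ] yaw 0.05 rim z 49.61532790712977
```

View pics/w6.png

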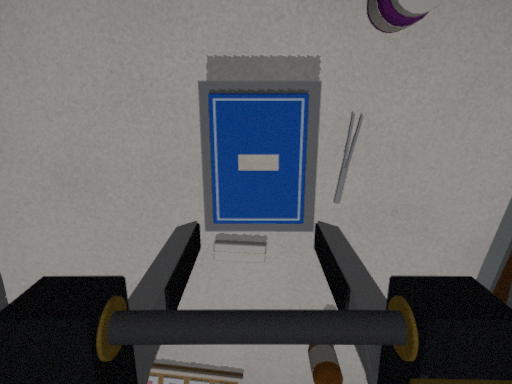

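View pics/s6.png

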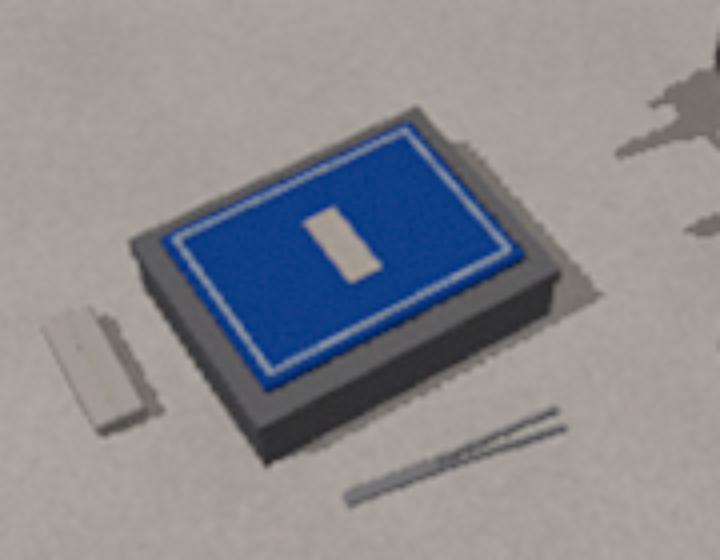

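The lid spans (209,93)–(308,224) in the wrist view, parallel to the rim. It sits level, with its top 7.9 mm above the rim against a plate thickness of 8 mm, so it is flush. The mailer and forceps are where they were.

```bash
python3 -c "
from cell import manip
print(manip.sign_off())"
```

```text
the job is handed in; nothing more can be done
None
```

The job is handed in at about 21 s of the 58 s allowed: the lid was slid square, dropped into the mouth and pressed home with about 26 N, and it measures level and flush on the rim, with the surrounding things left alone.

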